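# Open the damp cabinet by its paddle latch

## Robot

A 6-joint arm with a two-finger parallel gripper is mounted at the origin on the work surface. World frame = base frame: x ahead of the robot, y to its left, z up, the work surface at z = 0. Lengths are in m, angles in rad, forces in N, time in s.
With the tool pointing down it reaches from about 0.25 to 0.775 m from the base axis. Payload 4 kg.
Tool frame: the origin (TCP) lies midway between the tips of the shut fingers; the grasp point (between the pads) lies 19 mm behind it (robot.tcp_to_grasp is the distance from the TCP to the grasp point, in m); x points along the fingers, y is the direction in which the jaws open and shut, and the axes are right-handed (so a half turn about x gives the same grasp; the last joint's range is limited). The gripper opens to 94 mm and grips with 3 to 60 N. Pads are 16 mm wide; open, the fingers measure 119 mm over their backs; the gripper's body (75 mm by 177 mm) begins 78 mm behind the grasp point.
Start: joints at [-1.33, 0.087, 1.371, -0, 1.684, -0.103], TCP at [0.185, -0.518, 0.206] pointing down, gripper open.
Joint ranges: [-3.1, 3.1], [-0.76, 2.03], [0.27, 2.55], [-1.08, 4.22], [0.17, 2.65], [-2.57, 2.57]. Speed limits (rad/s): [2.79, 2.79, 3.14, 3.14, 3.14, 3.14].

## Interface

Orientations are given as [roll, pitch, yaw] about the fixed x, y, z axes, in that order (R = Rz(yaw) Ry(pitch) Rx(roll)).
In Python, from bench import robot gives the robot as it stands.
- The arm moves only by the tool send_rows, never from a script. Its argument "increments" is a list of rows, each a list of 5 numbers: the opening, from -1 (shut) to 1 (fully open), so that 0 is half open, then the shift along the tool's x, y, z in m, then the turn about the tool's x in rad. In form: [[hand, tx, ty, tz, roll], ...]. A call has 1 to 5 rows; each row is the pose to reach, as a shift and turn from the pose commanded when the call began, along the tool's axes at that moment; what a row does not reach only later rows make up. A row lasts 1/12 s, in which the tool goes at most 41.7 mm and 7.16 degrees, less where a joint would pass 70% of its speed; a pose out of reach is approached as far as the arm can. A call with a gripper value outside its range is refused whole. The fingers move at their own pace and stop on an object; the grip force is fixed at half the most. Time passes only in rows, so rows that repeat a pose let the fingers close. It gives the time, the measured TCP pose, the force and the opening at its end, in the units of the state.
- robot.get_obs(): the state, without advancing time (a new reading comes with each control period).
- robot.snapshot(name): name is "scene" or "top" or "wrist"; returns a dict with "image" (384x512x3 uint8, red, green, blue), "intrinsics" (3x3 intrinsics, pixels), "k1" (the pictures are not rectified: a ray, as slopes to the right and down, at radius r is drawn at 1 + k1 r^2 times it, then the intrinsics apply), "world_from_camera" (4x4, takes a point from camera to world coordinates). Camera axes: x right, y down, z forward; pixel columns grow to the right and rows downward; lengths in m; the calibration is good to about 2 mm. A picture is of the moment at which its call begins. There is no depth.
- robot.close_job(): hands the job in, once; it reports no verdict.
The state is a dict: "time": time; "joint_positions": joint angles; "qvel": joint speeds; "joint_torque": joint torques, N m; "tool_pos": TCP position; "ee_rot": TCP orientation; "wrist_force": force on the tool from outside, world axes, zero at the start; "wrist_torque": the same for the moment, N m; "width": finger opening in m.
Only numpy, scipy, OpenCV 4.12 (cv2) and the standard library are available. Lean on these libraries where they do the work, as an engineer would, in place of code of your own. Each camera call takes 0.05 s, during which the arm holds its last target.

## Task

Open the white damp cabinet: lift the steel paddle on its door until you feel the hidden pawl come to its stop, ease off a little, and swing the door wide open, to about a right angle, then let go so that the paddle springs back. Treat the latch gently: do not keep hauling on the paddle past where it stops, and do not pull hard on the door while the pawl still holds it. Leave the pottery and tools around it, and the cup on its roof, where they are.

Things in the scene. Friction and masses are not known exactly. Their poses are not given: they have to be found in the camera images.
- cabinet: white sheet-metal cabinet fixed to the table, 200 mm deep, 250 mm wide, 220 mm high; origin at the centre of its underside. Its own -x axis points straight out of the door side, +y to the hinge side, z up. The shut door's outer face lies 112 mm out from the origin.
- door (a joint): door angle, rad: 0 shut, growing as it opens outward, 1.75 at its end stop. The door is 210 mm wide, spans 15 to 212 mm above the table, 12 mm thick, 0.7 kg, on an upright hinge at its +y edge, slightly stiff (0.12 N m), so it stays where left. Shut, it has 3 to 4 mm of free play at the latch before the pawl holds it.
- door_hinge (a point): point on the door's upright hinge axis (midway in the door's 12 mm thickness), 113 mm above the table.
- door_edge (a point): point on the door's outer face at its free edge, 113 mm above the table; moves with the door.
- paddle_pivot (a point): middle of the paddle's level pivot pin, 16 mm out from the door's outer face, 195 mm above the table, 175 mm along the door's width from the hinge axis and 35 mm in from the free edge; moves with the door. The pin runs along the door's width.
- paddle_grip (a point): point on the paddle's middle line, 52 mm from the pivot, the place to take it. The paddle is a steel plate 40 mm wide (along the door's width), 5 mm thick, ending 69 mm from the pivot in a 10 mm round lip. At rest it slopes out and down, this point 40 mm out from and 33 mm below the pivot. Both side edges are free: fingers pointing down can pinch it across its width.
- paddle (a joint): paddle lift, rad: 0 at rest, growing as its lip rises (0.95 at most). Its spring pulls back with 0.15 N m at rest, 0.35 at 0.9 rad. The pawl comes clear of the keeper somewhere between 0.18 and 0.67 rad; a further 0.11 rad (5 mm of pawl) on it lands on the stop, felt as a sudden rise of force. Only between the two can the door be pulled open.
- pawl: steel bar 12 x 12 x 40 mm behind the door near its free edge, origin at its middle, hidden while the door is shut. Lifting the paddle lowers it 45 mm per rad. Shut, it hooks behind a keeper in the cabinet, set differently every time, not to be seen or measured; under that keeper is a firm stop. More than 25 N between pawl and keeper or stop damages the latch.
- cup: loose terracotta cup, 64 mm wide, 60 mm high, on the cabinet's roof at the back; origin under its foot. Not to be disturbed.
- jar_a: loose jar, 76 mm wide, 90 mm high; origin under its base. Not to be disturbed.
- jar_b: loose jar, 76 mm wide, 85 mm high; origin under its base. Not to be disturbed.
- bowl: loose white bowl, 116 mm wide, 55 mm high; origin under its base. Not to be disturbed.
- rolling_pin: loose wooden rolling pin, 48 mm thick, 350 mm long; origin under its middle. Not to be disturbed.
- brush: loose brush 180 mm long lying on the work board. Not to be disturbed.
- rib: loose flat wooden rib, 75 mm long, 6 mm thick, on the work board. Not to be disturbed.

How it is judged:
By the outcome, as a careful person would: the job done as asked, in the order asked, and still so for the second after the job is handed in, with the robot touching nothing.
It also fails if it takes over 70 s, if anything falls off the work surface, if the arm or the gripper's body presses on something with over 40 N, if the wrist force passes 120 N, or if a joint passes its speed limit or range.

## Working session

There is one attempt and no reset: what is moved stays moved. The work goes in short steps, Python scripts to look and compute and a tool call to move; the robot and the scene stay as the last step left them, time stands still between calls to the robot, and variables do not carry over. Pictures are saved under pics/ and viewed, and the job is handed in when it is done.

Besides the shell and the picture viewer there is one more tool, called after ">>>" as a command line: name --pt "numbers of a row" for each row, then --argument value for the rest. send_rows: Moves the arm, as the interface text tells. Its arguments: {"type":"object","properties":{"increments":{"type":"array"}},"required":["increments"]}

```bash
ls; mkdir -p pics
python3 - <<'E'
from bench import robot
import cv2,pickle
o=robot.get_obs()
for k,v in o.items(): print(k,v)
d={}
for n in ["scene","top","wrist"]:
    s=robot.snapshot(n); d[n]=s
    cv2.imwrite(f"pics/{n}0.png",s["image"][:,:,::-1])
    print(n,s["intrinsics"],s["k1"],s["world_from_camera"])
pickle.dump(d,open("s0.pkl","wb"))
E
```

```text
pics
time 0.0
joint_positions [-1.33009333e+00  8.79110692e-02  1.37222026e+00 -7.20478109e-06
  1.68361283e+00 -1.03112866e-01]
qvel [-0.0018437   0.00195363 -0.00017513 -0.00074382  0.0013875   0.00066768]
joint_torque [-2.12682258e-03 -3.40186250e+01 -3.02430224e+01  7.15749850e-02
  3.29425279e-02 -1.91505642e-04]
tool_pos [ 0.18525078 -0.5172826   0.20434545]
ee_rot [-1.67058097  1.56864481  1.81482674]
wrist_force [ 0.68904704 -0.33936452 -0.19514711]
wrist_torque [ 0.01157523 -0.04817665  0.01925307]
width 0.09407563471167339
scene [[468.81857968   0.         260.61185495]
 [  0.         468.81857968 191.75702536]
 [  0.           0.           1.        ]] -0.051412760316035394 [[-0.75971953  0.46714172 -0.45233267  1.34735668]
 [ 0.6501587   0.55742074 -0.51630978  0.71365388]
 [ 0.01094977 -0.68633865 -0.72719967  1.30179114]
 [ 0.          0.          0.          1.        ]]
top [[423.13637209   0.         260.21804417]
 [  0.         423.13637209 194.59833818]
 [  0.           0.           1.        ]] -0.06330956932264513 [[-0.00302936 -0.99613948  0.08773236  0.50113885]
 [-0.99986243  0.00444803  0.01597948 -0.13065849]
 [-0.01630803 -0.08767189 -0.99601591  1.4264332 ]
 [ 0.          0.          0.          1.        ]]
wrist [[319.76670904   0.         252.25810189]
 [  0.         319.76670904 189.37068021]
 [  0.           0.           1.        ]] -0.0819380425353653 [[ 0.33725613 -0.90463862 -0.26055186  0.26140886]
 [-0.94141201 -0.32446947 -0.09199455 -0.49043417]
 [-0.0013193   0.27631237 -0.96106698  0.38349638]
 [ 0.          0.          0.          1.        ]]
```

View pics/scene0.png

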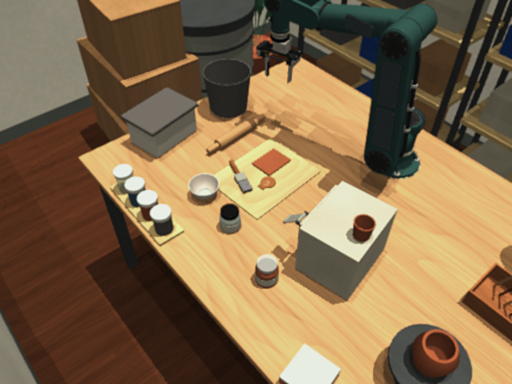

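View pics/top0.png

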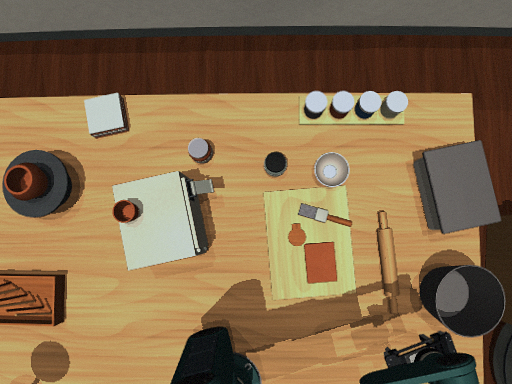

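View pics/wrist0.png

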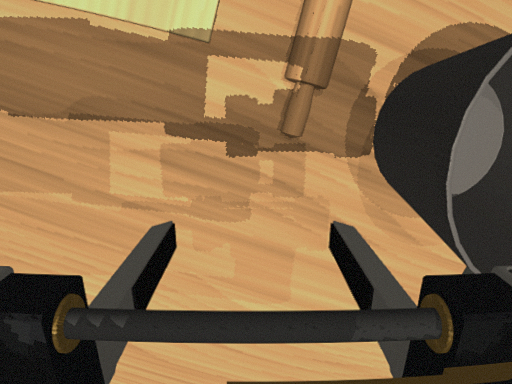

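Run:
```python
import cv2
a=cv2.imread("pics/top0.png")[130:290,90:300]; cv2.imwrite("pics/topz.png",cv2.resize(a,None,fx=3.7,fy=3.7,interpolation=cv2.INTER_CUBIC))
a=cv2.imread("pics/scene0.png")[170:300,210:410]; cv2.imwrite("pics/scenez.png",cv2.resize(a,None,fx=4,fy=4,interpolation=cv2.INTER_CUBIC))
```

```text
(no output)
```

View pics/topz.png

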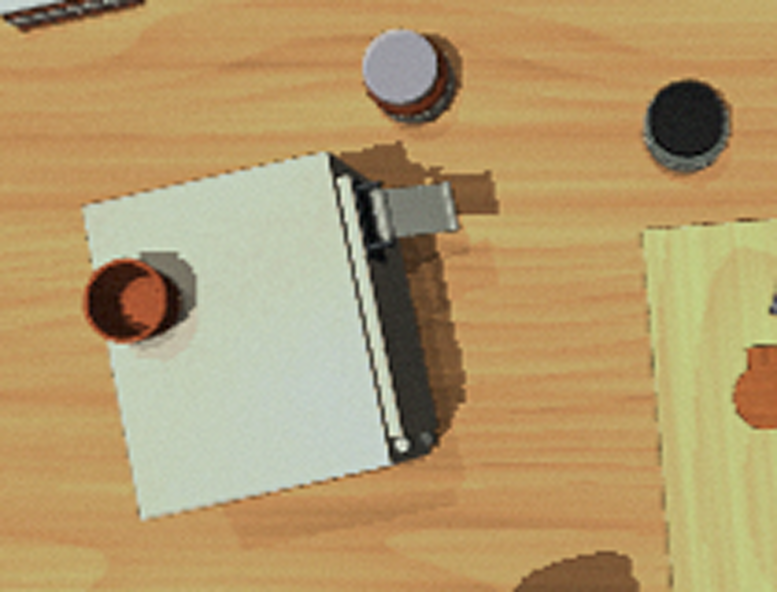

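View pics/scenez.png

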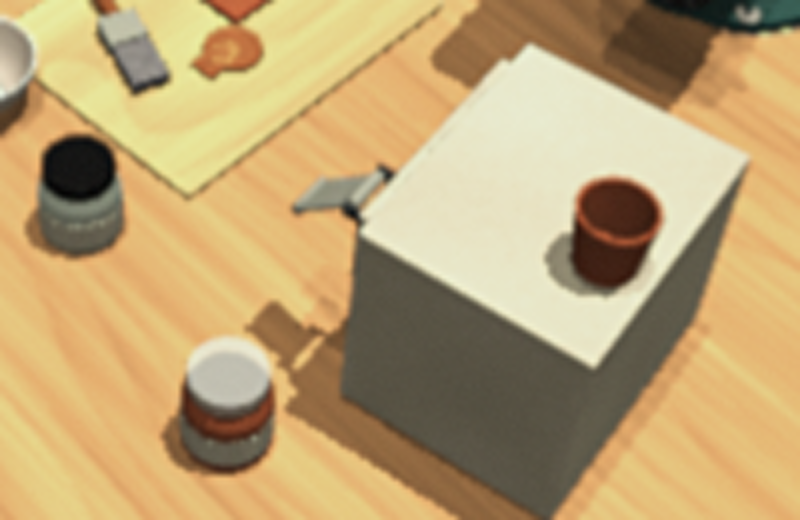

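```bash
cat > h.py <<'E'
import numpy as np,cv2,pickle
def ray(s,u,v):
    K=s["intrinsics"];k=s["k1"]
    p=cv2.undistortPoints(np.array([[[u,v]]],float),K,np.array([k,0,0,0.]))[0,0]
    T=s["world_from_camera"]; d=T[:3,:3]@np.array([p[0],p[1],1]); return T[:3,3],d/np.linalg.norm(d)
def onz(s,u,v,z):
    o,d=ray(s,u,v); return o+d*(z-o[2])/d[2]
def tri(s1,p1,s2,p2):
    o1,d1=ray(s1,*p1);o2,d2=ray(s2,*p2)
    A=np.stack([d1,-d2],1);t=np.linalg.lstsq(A,o2-o1,rcond=None)[0]
    a=o1+d1*t[0];b=o2+d2*t[1];return (a+b)/2,np.linalg.norm(a-b)
def proj(s,P):
    T=np.linalg.inv(s["world_from_camera"]);c=T[:3,:3]@np.asarray(P)+T[:3,3]
    x=c[:2]/c[2];x=x*(1+s["k1"]*(x@x));return s["intrinsics"][:2,:2]@x+s["intrinsics"][:2,2]
E
python3 - <<'E'
from h import *
d=pickle.load(open("s0.pkl","rb"));t=d["top"];sc=d["scene"]
z=lambda a,b:((a+.5)/3.7+90-.5,(b+.5)/3.7+130-.5)
q=lambda a,b:((a+.5)/4+210-.5,(b+.5)/4+170-.5)
C=[onz(t,*z(*c),.22) for c in [(82,205),(330,153),(390,467),(143,520)]]
for c in C: print(c)
print([np.linalg.norm(C[i]-C[(i+1)%4]) for i in range(4)])
D=[onz(sc,*q(*c),.22) for c in [(598,368),(357,232),(530,42),(748,160)]]
print("scene");[print(c) for c in D]
print([np.linalg.norm(D[i]-D[(i+1)%4]) for i in range(4)])
for n,p in dict(lipA=(449,183),lipB=(457,230)).items(): print(n,onz(t,*z(*p),.195-.044))
print('jars',onz(t,*z(402,66),.09),onz(t,*z(688,118),.085),onz(t,*z(402,66),.085),onz(t,*z(688,118),.09))
print('bowl',onz(t,332,170,.055),'pin',onz(t,384,225,.03))
print('board',onz(t,264,192,.0),onz(t,275,298,0),'cup',onz(t,*z(128,300),.28))
E
```

```text
[0.6372361  0.32029859 0.22      ]
[0.67703673 0.1240133  0.22      ]
[0.43350282 0.07445862 0.22      ]
[0.39240633 0.26620324 0.22      ]
[np.float64(0.20027981797213557), np.float64(0.2485245175102731), np.float64(0.19609925946489845), np.float64(0.25073476240668113)]
scene
[0.63795447 0.32688688 0.22      ]
[0.68257865 0.12954294 0.22      ]
[0.43662808 0.07680268 0.22      ]
[0.40173639 0.27316326 0.22      ]
[np.float64(0.20232634067753352), np.float64(0.2515416855045634), np.float64(0.19943647955316354), np.float64(0.24225029905017242)]
lipA [0.66154054 0.03957845 0.151     ]
lipB [0.62265813 0.03269754 0.151     ]
jars [0.77194339 0.08960099 0.09      ] [ 0.72546463 -0.15869733  0.085     ] [0.77295656 0.09042504 0.085     ] [ 0.72462848 -0.15859282  0.09      ]
bowl [ 0.70159931 -0.34354227  0.055     ] pin [ 0.52173085 -0.51597653  0.03      ]
board [ 0.63555839 -0.12060748  0.        ] [ 0.28151931 -0.15587107  0.        ] cup [0.55939037 0.2610517  0.28      ]
```

```bash
cat >> h.py <<'E'
from scipy.spatial.transform import Rotation as Ro
CC=np.array([.537,.199]);YAW=np.deg2rad(101.9)
def cab(x,y,z,C=None,yaw=None):
    C=CC if C is None else C; w=YAW if yaw is None else yaw
    return np.array([C[0]+np.cos(w)*x-np.sin(w)*y,C[1]+np.sin(w)*x+np.cos(w)*y,z])
def tocab(P):
    d=np.asarray(P)[:2]-CC;c,s=np.cos(YAW),np.sin(YAW);return np.array([c*d[0]+s*d[1],-s*d[0]+c*d[1],P[2]])
E
python3 - <<'E'
from h import *
from bench import robot
o=robot.get_obs();R=Ro.from_euler('xyz',o["ee_rot"]).as_matrix();print(R.round(3))
g=cab(-.168,-.07,.162);print(g)
t=g+[0,0,-.019+.11];print((R.T@(t-o["tool_pos"])).round(4))
ya=np.degrees(np.arctan2(R[1,1],R[0,1]));print("tool y az",ya,"want",191.9,11.9)
E
```

```text
[[-0.     0.337 -0.941]
 [ 0.002 -0.941 -0.337]
 [-1.    -0.002 -0.   ]]
[0.64013793 0.04904478 0.162     ]
[-0.0477 -0.3801 -0.6192]
tool y az -70.30111212238917 want 191.9 11.9
```

>>> send_rows --pt "0.6 -0.01 -0.021 -0.034 0" --pt "0.6 -0.02 -0.042 -0.068 0" --pt "0.6 -0.026 -0.063 -0.102 0" --pt "0.6 -0.032 -0.084 -0.136 0" --pt "0.6 -0.038 -0.105 -0.17 0"

```text
time: 0.57
tool_pos: [0.3107, -0.3601, 0.2435]
ee_rot: [-1.859, 1.571, 1.626]
wrist_force: [0.8, -0.9, -0.1]
width: 0.0752
```

>>> send_rows --pt "0.6 -0.01 -0.021 -0.034 0" --pt "0.6 -0.012 -0.042 -0.068 0" --pt "0.6 -0.012 -0.063 -0.102 0" --pt "0.6 -0.012 -0.084 -0.136 0" --pt "0.6 -0.012 -0.105 -0.17 0"

```text
time: 0.98
tool_pos: [0.4355, -0.2037, 0.2555]
ee_rot: [1.91, 1.57, -0.888]
wrist_force: [1.5, -0.2, -0.4]
width: 0.0753
```

>>> send_rows --pt "0.6 0 -0.021 -0.034 0" --pt "0.6 0 -0.042 -0.068 0" --pt "0.6 0 -0.063 -0.102 0" --pt "0.6 0 -0.084 -0.136 0" --pt "0.6 0 -0.105 -0.17 0"

```text
time: 1.4
tool_pos: [0.5601, -0.0474, 0.2551]
ee_rot: [0.027, 1.57, -2.77]
wrist_force: [0.1, -0.7, 0.1]
width: 0.0752
```

>>> send_rows --pt "0.6 0 -0.021 -0.034 -0.12" --pt "0.6 0 -0.042 -0.068 -0.24" --pt "0.6 0 -0.063 -0.1 -0.36" --pt "0.6 0 -0.065 -0.109 -0.48" --pt "0.6 0 -0.065 -0.109 -0.6"

```text
time: 1.82
tool_pos: [0.6413, 0.0515, 0.2532]
ee_rot: [-1.149, 1.568, 2.947]
wrist_force: [-0.4, 0.7, 0.1]
width: 0.0752
```

>>> send_rows --pt "0.6 0 0 0 -0.12" --pt "0.6 0 0 0 -0.24" --pt "0.6 0 0 0 -0.36" --pt "0.6 0 0 0 -0.48" --pt "0.6 0 0 0 -0.6"

```text
time: 2.23
tool_pos: [0.6399, 0.0487, 0.2548]
ee_rot: [-1.504, 1.57, -3.095]
wrist_force: [0.4, -0.6, 0.7]
width: 0.0753
```

>>> send_rows --pt "0.6 0 0 0 -0.12" --pt "0.6 0 0 0 -0.235" --pt "0.6 0 0 0 -0.235"

```text
time: 2.48
tool_pos: [0.6399, 0.0486, 0.2548]
ee_rot: [-1.705, 1.57, -3.066]
wrist_force: [0.2, 0.7, 0.1]
width: 0.0754
```

Run:
```python
from h import *
from bench import robot
d={}
for n in ["scene","top","wrist"]:
    d[n]=robot.snapshot(n); cv2.imwrite(f"pics/{n}1.png",d[n]["image"][:,:,::-1])
pickle.dump(d,open("s1.pkl","wb"))
o=robot.get_obs();R=Ro.from_euler('xyz',o["ee_rot"]).as_matrix();print(R.round(3),o["tool_pos"],np.degrees(np.arctan2(R[1,1],R[0,1])),tocab(o["tool_pos"]))
```

```text
[[-0.001  0.979  0.204]
 [-0.     0.204 -0.979]
 [-1.    -0.001 -0.   ]] [0.63997055 0.04857706 0.25507897] 11.771129818891332 [-0.16842316 -0.06973977  0.25507897]
```

View pics/wrist1.png

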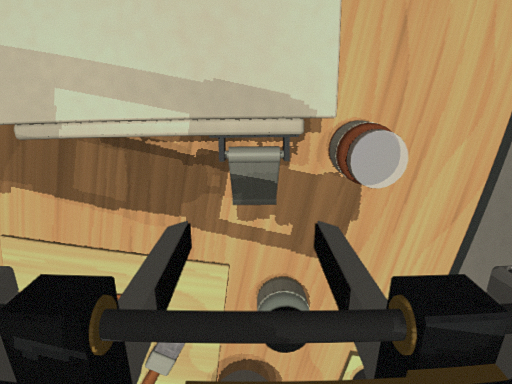

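View pics/scene1.png

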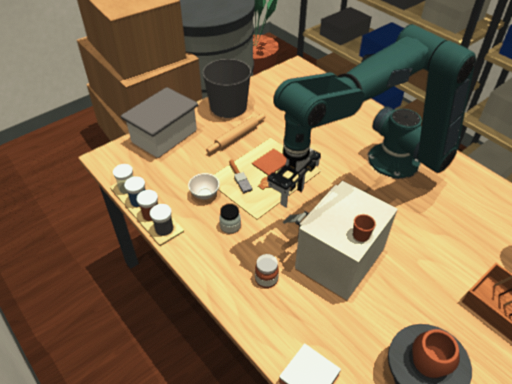

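Run:
```python
from h import *
d=pickle.load(open("s1.pkl","rb"));w=d["wrist"]
a=d["wrist"]["image"][100:230,190:330];cv2.imwrite("pics/wz.png",cv2.resize(a[:,:,::-1],None,fx=5,fy=4.5*5/4.5,interpolation=cv2.INTER_CUBIC))
for n,u,v,z in [("lipL",233,203,.151),("lipR",277,203,.151),("barL",229,154,.195),("barR",281,154,.195),("doorL",15,138,.212),("doorR",303,134,.212),("roofR",337,118,.22),("roofL",0,124,.22)]:
    P=onz(w,u,v,z);print(n,P.round(4),tocab(P).round(4))
```

```text
lipL [0.6254 0.0311 0.151 ] [-0.1825 -0.0518  0.151 ]
lipR [0.6655 0.0395 0.151 ] [-0.1826 -0.0929  0.151 ]
barL [0.6149 0.0837 0.195 ] [-0.1289 -0.0524  0.195 ]
barR [0.6533 0.0917 0.195 ] [-0.1289 -0.0917  0.195 ]
doorL [0.4597 0.0677 0.212 ] [-0.1125  0.1027  0.212 ]
doorR [0.663 0.111 0.212] [-0.112  -0.1051  0.212 ]
roofR [0.6811 0.1266 0.22  ] [-0.1006 -0.1261  0.22  ]
roofL [0.4539 0.0777 0.22  ] [-0.1016  0.1064  0.22  ]
```

View pics/wz.png

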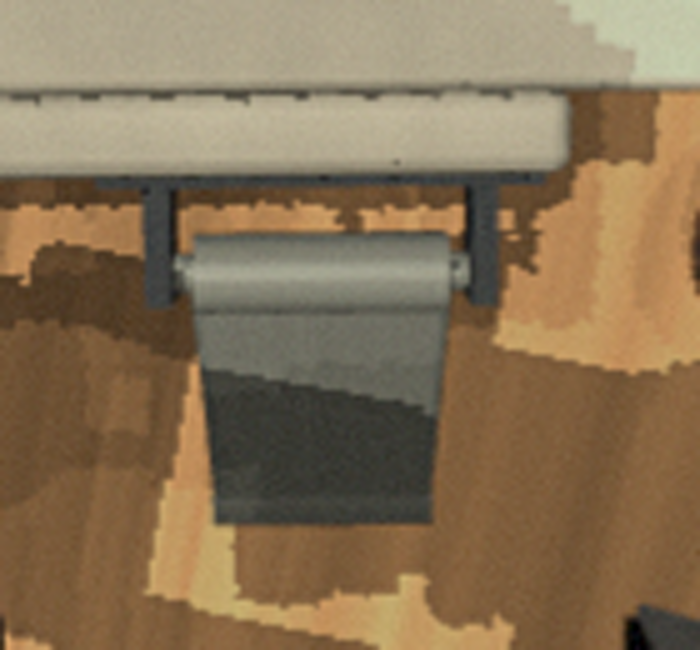

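>>> send_rows --pt "0.6 0.03 0.001 0 0" --pt "0.6 0.06 0.002 0 0" --pt "0.6 0.085 0.002 0 0" --pt "0.6 0.1 0.002 0 0" --pt "0.6 0.112 0.002 0 0"

```text
time: 3.05
tool_pos: [0.6409, 0.049, 0.1406]
ee_rot: [-1.758, 1.567, -3.122]
wrist_force: [-0.4, -0.4, -0.3]
width: 0.0754
```

>>> send_rows --pt "0.3 0 0 0 0" --pt "0 0 0 0 0"

```text
time: 3.22
tool_pos: [0.642, 0.0489, 0.1433]
ee_rot: [-1.629, 1.57, -2.993]
wrist_force: [-0.5, 0.1, -0.5]
width: 0.0648
```

Run:
```python
from h import *
from bench import robot
for n in ["wrist","top"]:
    s=robot.snapshot(n);cv2.imwrite(f"pics/{n}2.png",s["image"][:,:,::-1])
o=robot.get_obs();print(o["wrist_force"],o["wrist_torque"],o["width"],o["tool_pos"],tocab(o["tool_pos"]))
```

```text
[ 0.0883969  -0.78555749  0.5282721 ] [-0.02424175 -0.10787266  0.01129532] 0.05690727794931168 [0.64302626 0.04897516 0.14539391] [-0.16866371 -0.07281189  0.14539391]
```

View pics/wrist2.png

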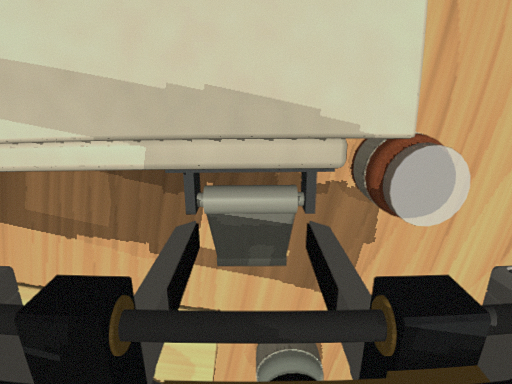

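>>> send_rows --pt "-0.1 0 0 0 0" --pt "-0.1 0 0 0 0" --pt "-0.3 0 0 0 0"

```text
time: 3.57
tool_pos: [0.6414, 0.0487, 0.1449]
ee_rot: [-0.997, 1.57, -2.36]
wrist_force: [-1.5, 0.2, 4.5]
width: 0.0396
```

>>> send_rows --pt "-0.6 0 0 0 0" --pt "-1 0 0 0 0" --pt "-1 0 0 0 0"

```text
time: 3.82
tool_pos: [0.6415, 0.0487, 0.1449]
ee_rot: [-0.526, 1.57, -1.889]
wrist_force: [-4.6, -1.2, 6.2]
width: 0.0395
```

```bash
cat > st.py <<'E'
from h import *
from bench import robot
o=robot.get_obs();f=o["wrist_force"];c,s=np.cos(YAW),np.sin(YAW)
print("t",o["time"],"Fcab",np.round([c*f[0]+s*f[1],-s*f[0]+c*f[1],f[2]],2),"T",o["wrist_torque"].round(2),"w",round(o["width"],4),"cab",tocab(o["tool_pos"]).round(4),"tool",o["tool_pos"].round(4))
E
python3 st.py
python3 - <<'E'
from h import *
from bench import robot
s=robot.snapshot("wrist");cv2.imwrite("pics/wrist3.png",s["image"][:,:,::-1])
E
```

```text
t 3.8167 Fcab [-0.26  4.8   6.19] T [-0.23  0.88 -0.01] w 0.0395 cab [-0.1686 -0.0713  0.1449] tool [0.6415 0.0487 0.1449]
```

View pics/wrist3.png

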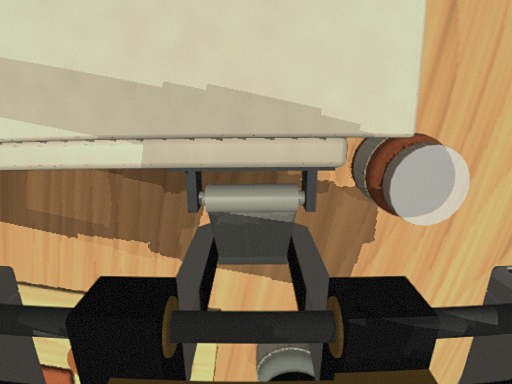

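>>> send_rows --pt "-1 -0.002 -0.001 0.001 0" --pt "-1 -0.004 -0.001 0.002 0" --pt "-1 -0.006 -0.001 0.0035 0" --pt "-1 -0.008 -0.001 0.005 0" --pt "-1 -0.0086 -0.001 0.0055 0"

```text
time: 4.28
tool_pos: [0.6415, 0.0429, 0.1496]
ee_rot: [-1.61, 1.567, -2.973]
wrist_force: [1.2, -0.5, -11.3]
width: 0.0399
```

```bash
python3 st.py
```

```text
t 4.2833 Fcab [ -0.78  -1.1  -11.29] T [-0.29 -0.35 -0.02] w 0.0399 cab [-0.1743 -0.0701  0.1496] tool [0.6415 0.0429 0.1496]
```

>>> send_rows --pt "-1 0 0 0 0"

```text
time: 4.37
tool_pos: [0.6416, 0.0427, 0.1502]
ee_rot: [-1.45, 1.568, -2.813]
wrist_force: [1.0, -1.5, -11.1]
width: 0.0396
```

```bash
python3 st.py
python3 - <<'E'
from h import *
from bench import robot
for n in ["wrist","scene","top"]:
    s=robot.snapshot(n);cv2.imwrite(f"pics/{n}4.png",s["image"][:,:,::-1])
a=cv2.imread("pics/scene4.png")[180:290,220:360];cv2.imwrite("pics/scene4z.png",cv2.resize(a,None,fx=5,fy=5))
E
```

```text
t 4.3667 Fcab [ -1.66  -0.71 -11.05] T [-0.4  -0.31 -0.05] w 0.0396 cab [-0.1745 -0.0701  0.1502] tool [0.6416 0.0427 0.1502]
```

View pics/wrist4.png

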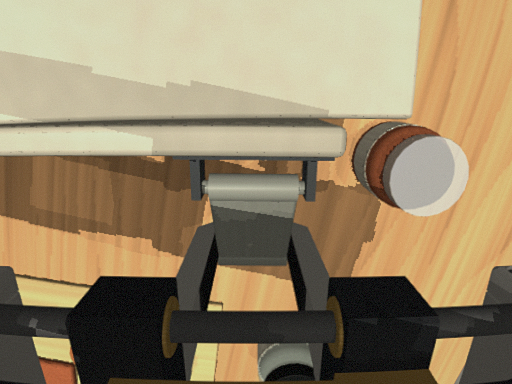

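View pics/scene4z.png

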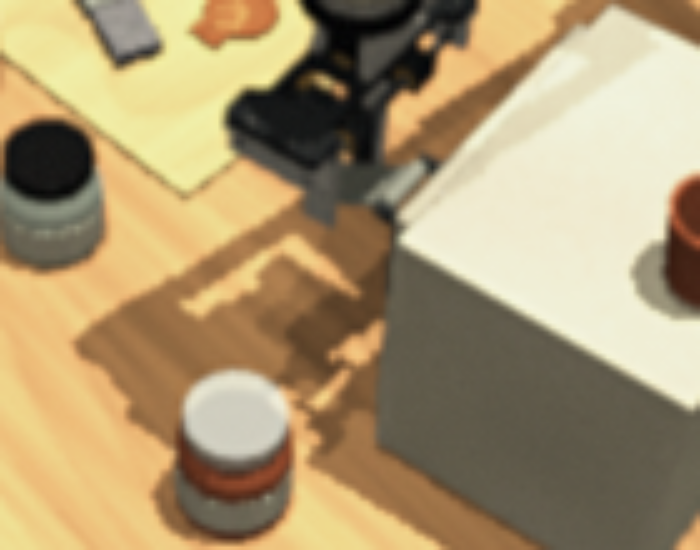

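>>> send_rows --pt "-1 -0.001 0 -0.001 0" --pt "-1 -0.002 0 -0.0008 0" --pt "-1 -0.003 0 -0.0005 0"

```text
time: 4.77
tool_pos: [0.6425, 0.0436, 0.1553]
ee_rot: [0.779, 1.569, -0.583]
wrist_force: [2.3, -2.1, -11.2]
width: 0.0393
```

```bash
python3 st.py
```

```text
t 4.7667 Fcab [ -2.54  -1.81 -11.16] T [-0.52 -0.64  0.01] w 0.0393 cab [-0.1738 -0.0712  0.1553] tool [0.6425 0.0436 0.1553]
```

>>> send_rows --pt "-1 -0.001 0 0.001 0" --pt "-1 -0.002 0 0.002 0" --pt "-1 -0.002 0 0.002 0"

```text
time: 5.02
tool_pos: [0.6427, 0.0422, 0.158]
ee_rot: [1.942, 1.57, 0.58]
wrist_force: [1.5, 0.8, -9.8]
width: 0.0397
```

```bash
python3 st.py
```

```text
t 5.0167 Fcab [ 0.5  -1.6  -9.79] T [-0.18 -0.38  0.  ] w 0.0397 cab [-0.1752 -0.071   0.158 ] tool [0.6427 0.0422 0.158 ]
```

>>> send_rows --pt "-1 -0.001 0 0.0003 0" --pt "-1 -0.0015 0 0.0005 0" --pt "-1 -0.0015 0 0.0005 0"

```text
time: 5.27
tool_pos: [0.6427, 0.0416, 0.159]
ee_rot: [1.766, 1.57, 0.404]
wrist_force: [1.6, 1.1, -9.0]
width: 0.0393
```

```bash
python3 st.py
```

```text
t 5.2667 Fcab [ 0.77 -1.84 -9.04] T [-0.16 -0.48 -0.01] w 0.0393 cab [-0.1758 -0.071   0.159 ] tool [0.6427 0.0416 0.159 ]
```

>>> send_rows --pt "-1 -0.001 0 0.0003 0" --pt "-1 -0.0015 0 0.0005 0" --pt "-1 -0.0015 0 0.0005 0"

```text
time: 5.52
tool_pos: [0.6427, 0.041, 0.1602]
ee_rot: [1.127, 1.571, -0.236]
wrist_force: [1.6, -0.1, -9.2]
width: 0.0391
```

```bash
python3 st.py
```

```text
t 5.5167 Fcab [-0.43 -1.58 -9.15] T [-0.17 -0.5  -0.04] w 0.0391 cab [-0.1764 -0.0709  0.1602] tool [0.6427 0.041  0.1602]
```

>>> send_rows --pt "-1 -0.001 0 0.0003 0" --pt "-1 -0.0015 0 0.0005 0" --pt "-1 -0.0015 0 0.0005 0"

```text
time: 5.77
tool_pos: [0.6428, 0.0404, 0.1617]
ee_rot: [0.106, 1.571, -1.257]
wrist_force: [2.0, 0.3, -9.8]
width: 0.0394
```

>>> send_rows --pt "-1 -0.001 0 0.0003 0" --pt "-1 -0.0015 0 0.0005 0" --pt "-1 -0.0015 0 0.0005 0"

```text
time: 6.02
tool_pos: [0.6429, 0.0399, 0.1632]
ee_rot: [0.281, 1.571, -1.082]
wrist_force: [0.7, 0.4, -10.3]
width: 0.039
```

```bash
python3 st.py
```

```text
t 6.0167 Fcab [  0.21  -0.81 -10.27] T [-0.27 -0.45  0.04] w 0.039 cab [-0.1775 -0.0708  0.1632] tool [0.6429 0.0399 0.1632]
```

>>> send_rows --pt "-1 -0.001 0 0.0003 0" --pt "-1 -0.0015 0 0.0005 0" --pt "-1 -0.0015 0 0.0005 0"

```text
time: 6.27
tool_pos: [0.643, 0.0394, 0.1648]
ee_rot: [-0.111, 1.571, -1.473]
wrist_force: [1.7, 0.7, -9.0]
width: 0.0393
```

```bash
python3 st.py
```

```text
t 6.2667 Fcab [ 0.33 -1.82 -9.01] T [-0.17 -0.36 -0.01] w 0.0393 cab [-0.178  -0.0708  0.1648] tool [0.643  0.0394 0.1648]
```

>>> send_rows --pt "-1 -0.001 0 0.0003 0" --pt "-1 -0.0015 0 0.0004 0" --pt "-1 -0.0015 0 0.0004 0"

```text
time: 6.52
tool_pos: [0.643, 0.039, 0.1662]
ee_rot: [-0.861, 1.571, -2.224]
wrist_force: [0.2, 0.7, -9.3]
width: 0.0395
```

```bash
python3 st.py
```

```text
t 6.5167 Fcab [ 0.64 -0.39 -9.27] T [-0.18 -0.32 -0.01] w 0.0395 cab [-0.1784 -0.0708  0.1662] tool [0.643  0.039  0.1662]
```

>>> send_rows --pt "-1 -0.001 0 0.0003 0" --pt "-1 -0.0015 0 0.0004 0" --pt "-1 -0.0015 0 0.0004 0"

```text
time: 6.77
tool_pos: [0.6431, 0.0387, 0.1678]
ee_rot: [-0.75, 1.571, -2.113]
wrist_force: [1.0, 0.6, -9.3]
width: 0.0394
```

>>> send_rows --pt "-1 -0.001 0 0.0002 0" --pt "-1 -0.0015 0 0.0003 0" --pt "-1 -0.0015 0 0.0003 0"

```text
time: 7.02
tool_pos: [0.6431, 0.0384, 0.1692]
ee_rot: [-1.254, 1.571, -2.617]
wrist_force: [0.0, 0.2, -9.8]
width: 0.0391
```

```bash
python3 st.py
```

```text
t 7.0167 Fcab [ 0.2  -0.07 -9.83] T [-0.2  -0.3   0.03] w 0.0391 cab [-0.1791 -0.0707  0.1692] tool [0.6431 0.0384 0.1692]
```

Run:
```python
from h import *
from bench import robot
a=robot.snapshot("scene")["image"][180:290,220:360,::-1];cv2.imwrite("pics/scene5z.png",cv2.resize(a,None,fx=5,fy=5))
```

```text
(no output)
```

View pics/scene5z.png

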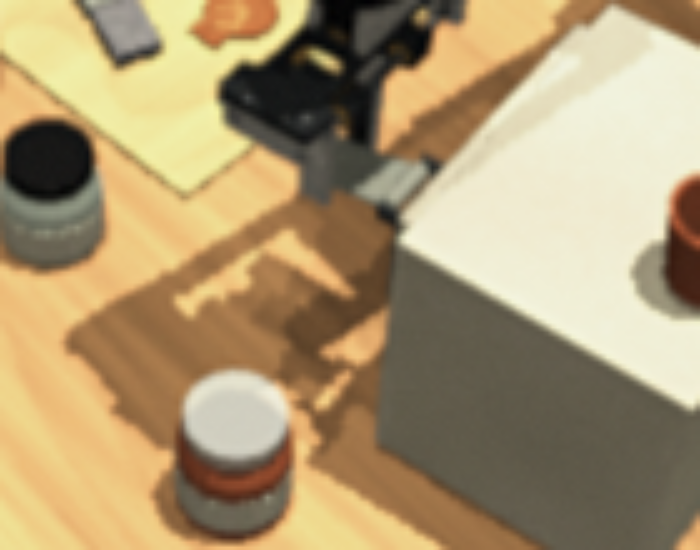

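>>> send_rows --pt "-1 -0.001 0 0.0002 0" --pt "-1 -0.0015 0 0.0002 0" --pt "-1 -0.0015 0 0.0002 0"

```text
time: 7.32
tool_pos: [0.6432, 0.0381, 0.1707]
ee_rot: [-0.749, 1.571, -2.112]
wrist_force: [-0.3, 0.0, -9.5]
width: 0.0395
```

```bash
python3 st.py
```

```text
t 7.3167 Fcab [ 0.09  0.24 -9.47] T [-0.25 -0.22 -0.01] w 0.0395 cab [-0.1793 -0.0708  0.1707] tool [0.6432 0.0381 0.1707]
```

Paddle visibly lifting with the fingers (around (370,180) in the zoom). Continue.

>>> send_rows --pt "-1 -0.001 0 0.0002 0" --pt "-1 -0.0015 0 0.0002 0" --pt "-1 -0.0015 0 0.0002 0"

```text
time: 7.57
tool_pos: [0.6433, 0.038, 0.1722]
ee_rot: [-0.412, 1.571, -1.775]
wrist_force: [0.3, -0.2, -9.0]
width: 0.0392
```

>>> send_rows --pt "-1 -0.001 0 0.0001 0" --pt "-1 -0.0015 0 0.0001 0" --pt "-1 -0.0015 0 0.0001 0"

```text
time: 7.82
tool_pos: [0.6433, 0.0378, 0.1737]
ee_rot: [-0.503, 1.57, -1.866]
wrist_force: [0.6, -0.5, -9.5]
width: 0.0393
```

```bash
python3 st.py
```

```text
t 7.8167 Fcab [-0.65 -0.49 -9.55] T [-0.3  -0.2  -0.01] w 0.0393 cab [-0.1797 -0.0708  0.1737] tool [0.6433 0.0378 0.1737]
```

>>> send_rows --pt "-1 -0.001 0 0.0001 0" --pt "-1 -0.0015 0 0.0002 0" --pt "-1 -0.0015 0 0.0002 0"

```text
time: 8.07
tool_pos: [0.6433, 0.0377, 0.1752]
ee_rot: [-0.704, 1.571, -2.067]
wrist_force: [0.2, -0.7, -9.8]
width: 0.0392
```

>>> send_rows --pt "-1 -0.001 0 0 0" --pt "-1 -0.001 0 0 0" --pt "-1 -0.001 0 0 0"

```text
time: 8.32
tool_pos: [0.6433, 0.0376, 0.1762]
ee_rot: [-0.496, 1.571, -1.859]
wrist_force: [0.5, 0.1, -9.6]
width: 0.0392
```

```bash
python3 st.py
```

```text
t 8.3167 Fcab [-0.02 -0.55 -9.59] T [-0.34 -0.15 -0.03] w 0.0392 cab [-0.1798 -0.0708  0.1762] tool [0.6433 0.0376 0.1762]
```

>>> send_rows --pt "-1 -0.001 0 0 0" --pt "-1 -0.001 0 0 0" --pt "-1 -0.001 0 0 0"

```text
time: 8.57
tool_pos: [0.6434, 0.0376, 0.1772]
ee_rot: [-0.218, 1.571, -1.581]
wrist_force: [0.2, -0.6, -9.6]
width: 0.0394
```

>>> send_rows --pt "-1 -0.001 0 0 0" --pt "-1 -0.001 0 0 0" --pt "-1 -0.001 0 0 0"

```text
time: 8.82
tool_pos: [0.6434, 0.0377, 0.1781]
ee_rot: [-0.368, 1.571, -1.731]
wrist_force: [1.0, -0.3, -9.3]
width: 0.0393
```

```bash
python3 st.py
```

```text
t 8.8167 Fcab [-0.53 -0.94 -9.3 ] T [-0.35 -0.16  0.  ] w 0.0393 cab [-0.1798 -0.0708  0.1781] tool [0.6434 0.0377 0.1781]
```

>>> send_rows --pt "-1 -0.001 0 0 0" --pt "-1 -0.001 0 0 0" --pt "-1 -0.001 0 0 0"

```text
time: 9.07
tool_pos: [0.6434, 0.0377, 0.1792]
ee_rot: [0.361, 1.571, -1.002]
wrist_force: [0.2, -0.6, -9.3]
width: 0.0391
```

>>> send_rows --pt "-1 -0.001 0 0 0" --pt "-1 -0.001 0 0 0" --pt "-1 -0.001 0 0 0"

```text
time: 9.32
tool_pos: [0.6434, 0.0377, 0.1801]
ee_rot: [0.378, 1.571, -0.985]
wrist_force: [0.4, -0.7, -9.0]
width: 0.039
```

```bash
python3 st.py
```

```text
t 9.3167 Fcab [-0.77 -0.3  -8.95] T [-0.32 -0.14  0.04] w 0.039 cab [-0.1797 -0.0708  0.1801] tool [0.6434 0.0377 0.1801]
```

>>> send_rows --pt "-1 -0.001 0 0 0" --pt "-1 -0.001 0 0 0" --pt "-1 -0.001 0 0 0"

```text
time: 9.57
tool_pos: [0.6434, 0.0378, 0.1811]
ee_rot: [0.188, 1.571, -1.174]
wrist_force: [-0.1, -0.5, -10.3]
width: 0.0391
```

```bash
python3 st.py;  python3 - <<'E'
from h import *
from bench import robot
s=robot.snapshot("wrist");cv2.imwrite("pics/wrist6.png",s["image"][:,:,::-1])
a=robot.snapshot("scene")["image"][180:290,220:360,::-1];cv2.imwrite("pics/scene6z.png",cv2.resize(a,None,fx=5,fy=5))
E
```

```text
t 9.5667 Fcab [ -0.52   0.17 -10.26] T [-0.33 -0.18  0.03] w 0.0391 cab [-0.1797 -0.0708  0.1811] tool [0.6434 0.0378 0.1811]
```

View pics/wrist6.png

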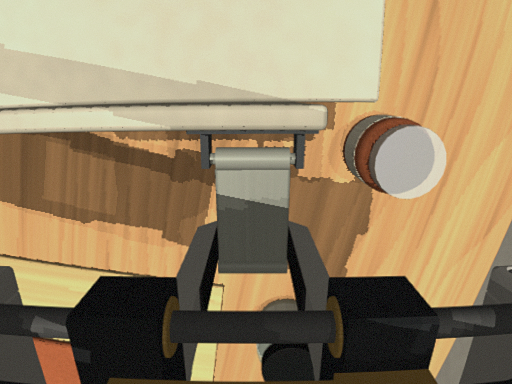

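View pics/scene6z.png

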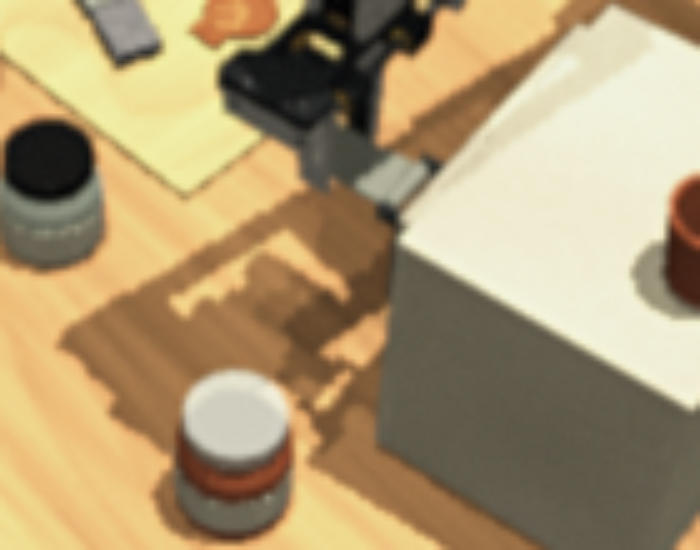

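Run:
```python
from h import *
from bench import robot
s=robot.snapshot("wrist")
for a in [.2,.1,0,-.1,-.2,-.3]:
    print(a,[proj(s,cab(-.128-r*np.cos(a),-.0718,.195+r*np.sin(a)+h)).round(1) for r,h in((0,.006),(.069,.0),(.074,0))])
```

```text
0.2 [array([253.7, 156.9]), array([253.5, 283. ]), array([253.5, 291.8])]
0.1 [array([253.7, 156.9]), array([253.5, 277.9]), array([253.5, 286. ])]
0 [array([253.7, 156.9]), array([253.4, 272.1]), array([253.4, 279.5])]
-0.1 [array([253.7, 156.9]), array([253.4, 265.6]), array([253.4, 272.5])]
-0.2 [array([253.7, 156.9]), array([253.4, 258.7]), array([253.4, 264.9])]
-0.3 [array([253.7, 156.9]), array([253.4, 251.3]), array([253.3, 256.9])]
```

>>> send_rows --pt "-1 -0.001 0 -0.0001 0" --pt "-1 -0.001 0 -0.0001 0" --pt "-1 -0.001 0 -0.0001 0"

```text
time: 9.97
tool_pos: [0.6434, 0.0378, 0.1822]
ee_rot: [0.191, 1.571, -1.172]
wrist_force: [0.9, -0.8, -9.8]
width: 0.0396
```

```bash
python3 st.py
```

```text
t 9.9667 Fcab [-0.95 -0.68 -9.76] T [-0.38 -0.14 -0.03] w 0.0396 cab [-0.1797 -0.0708  0.1822] tool [0.6434 0.0378 0.1822]
```

>>> send_rows --pt "-1 -0.001 0 -0.0001 0" --pt "-1 -0.001 0 -0.0001 0" --pt "-1 -0.001 0 -0.0001 0"

```text
time: 10.22
tool_pos: [0.6433, 0.0379, 0.1832]
ee_rot: [0.307, 1.571, -1.055]
wrist_force: [0.6, -0.3, -10.5]
width: 0.0397
```

>>> send_rows --pt "-1 -0.001 0 -0.0001 0" --pt "-1 -0.001 0 -0.0001 0" --pt "-1 -0.001 0 -0.0001 0"

```text
time: 10.47
tool_pos: [0.6434, 0.038, 0.1842]
ee_rot: [0.862, 1.571, -0.501]
wrist_force: [0.6, -0.1, -10.1]
width: 0.039
```

```bash
python3 st.py
```

```text
t 10.4667 Fcab [ -0.22  -0.53 -10.14] T [-0.36 -0.21 -0.01] w 0.039 cab [-0.1795 -0.0709  0.1842] tool [0.6434 0.038  0.1842]
```

Run:
```python
from h import *
from bench import robot
s=robot.snapshot("wrist");a=s["image"][140:300,200:310,::-1];cv2.imwrite("pics/wrist7z.png",cv2.resize(a,None,fx=3.7,fy=3.7))
for a in [.2,.1,0,-.1,-.2]:
    print(a,[proj(s,cab(-.128-r*np.cos(a),-.0718,.195+r*np.sin(a)+h)).round(1) for r,h in((0,.006),(.069,.0),(.074,0))])
```

```text
0.2 [array([253.6, 156.4]), array([253.5, 280.3]), array([253.4, 289. ])]
0.1 [array([253.6, 156.4]), array([253.4, 275.4]), array([253.4, 283.4])]
0 [array([253.6, 156.4]), array([253.4, 269.8]), array([253.4, 277.1])]
-0.1 [array([253.6, 156.4]), array([253.4, 263.5]), array([253.3, 270.2])]
-0.2 [array([253.6, 156.4]), array([253.3, 256.7]), array([253.3, 262.8])]
```

View pics/wrist7z.png

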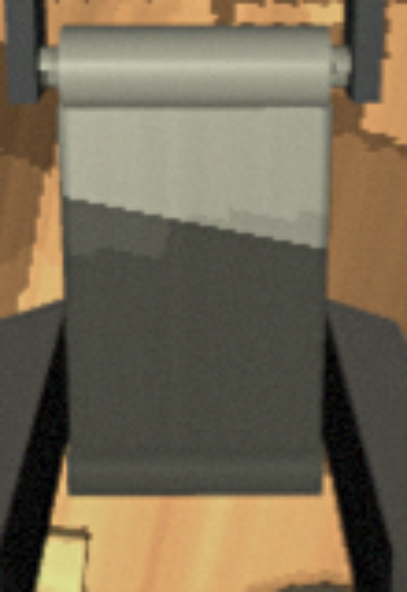

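>>> send_rows --pt "-1 -0.001 0 0 0" --pt "-1 -0.001 0 0 0" --pt "-1 -0.001 0 0 0"

```text
time: 10.77
tool_pos: [0.6433, 0.0381, 0.1852]
ee_rot: [1.943, 1.571, 0.58]
wrist_force: [-0.0, -0.8, -10.8]
width: 0.0394
```

>>> send_rows --pt "-1 -0.001 0 0 0" --pt "-1 -0.001 0 0 0" --pt "-1 -0.001 0 0 0"

```text
time: 11.02
tool_pos: [0.6433, 0.0382, 0.1861]
ee_rot: [2.854, 1.571, 1.491]
wrist_force: [0.6, -0.4, -10.3]
width: 0.0393
```

```bash
python3 st.py
```

```text
t 11.0167 Fcab [ -0.55  -0.54 -10.34] T [-0.22 -0.2  -0.05] w 0.0393 cab [-0.1793 -0.0709  0.1861] tool [0.6433 0.0382 0.1861]
```

>>> send_rows --pt "-1 -0.001 0 0 0" --pt "-1 -0.001 0 0 0" --pt "-1 -0.001 0 0 0"

```text
time: 11.27
tool_pos: [0.6433, 0.0383, 0.1871]
ee_rot: [3.098, 1.571, 1.735]
wrist_force: [-0.0, 0.7, -10.5]
width: 0.0391
```

>>> send_rows --pt "-1 -0.001 0 0 0" --pt "-1 -0.001 0 0 0" --pt "-1 -0.001 0 0 0"

```text
time: 11.52
tool_pos: [0.6432, 0.0382, 0.1879]
ee_rot: [-2.556, 1.57, 2.364]
wrist_force: [-0.1, 0.8, -11.0]
width: 0.0392
```

```bash
python3 st.py
```

```text
t 11.5167 Fcab [  0.8   -0.1  -10.96] T [-0.04 -0.13  0.  ] w 0.0392 cab [-0.1792 -0.0708  0.1879] tool [0.6432 0.0382 0.1879]
```

>>> send_rows --pt "-1 -0.001 0 0 0" --pt "-1 -0.001 0 0 0" --pt "-1 -0.001 0 0 0"

```text
time: 11.77
tool_pos: [0.6432, 0.0382, 0.1881]
ee_rot: [-2.055, 1.57, 2.865]
wrist_force: [1.7, 0.7, -14.7]
width: 0.0393
```

```bash
python3 st.py
```

```text
t 11.7667 Fcab [  0.3   -1.76 -14.68] T [ 0.02 -0.44 -0.03] w 0.0393 cab [-0.1792 -0.0708  0.1881] tool [0.6432 0.0382 0.1881]
```

>>> send_rows --pt "-1 0.001 0 0 0" --pt "-1 0.002 0 0 0" --pt "-1 0.003 0 0 0" --pt "-1 0.003 0 0 0"

```text
time: 12.1
tool_pos: [0.6433, 0.038, 0.187]
ee_rot: [1.154, 1.57, -0.208]
wrist_force: [-0.7, 0.1, -9.0]
width: 0.0396
```

```bash
python3 st.py
```

```text
t 12.1 Fcab [ 0.19  0.66 -8.97] T [ 0.03  0.14 -0.06] w 0.0396 cab [-0.1795 -0.0708  0.187 ] tool [0.6433 0.038  0.187 ]
```

>>> send_rows --pt "-1 0.001 0 0 0" --pt "-1 0.002 0 0 0" --pt "-1 0.002 0 0 0"

```text
time: 12.35
tool_pos: [0.6433, 0.0379, 0.1852]
ee_rot: [1.202, 1.57, -0.161]
wrist_force: [-2.3, -0.4, -6.2]
width: 0.0398
```

```bash
python3 st.py
```

```text
t 12.35 Fcab [ 0.05  2.34 -6.17] T [ 0.07  0.43 -0.04] w 0.0398 cab [-0.1796 -0.0708  0.1852] tool [0.6433 0.0379 0.1852]
```

>>> send_rows --pt "-1 0 -0.0004 0.001 0.005" --pt "-1 0 -0.0008 0.002 0.01" --pt "-1 0 -0.0012 0.003 0.015" --pt "-1 0 -0.0015 0.0035 0.02" --pt "-1 0 -0.0015 0.0035 0.02"

```text
time: 12.77
tool_pos: [0.6426, 0.0341, 0.1845]
ee_rot: [1.221, 1.57, -0.162]
wrist_force: [-2.4, 1.3, -3.5]
width: 0.0396
```

```bash
python3 st.py
```

```text
t 12.7667 Fcab [ 1.74  2.04 -3.52] T [ 0.24  0.46 -0.03] w 0.0396 cab [-0.1831 -0.0693  0.1845] tool [0.6426 0.0341 0.1845]
```

>>> send_rows --pt "-1 -0.0007 -0.0004 0.001 0.005" --pt "-1 -0.0007 -0.0008 0.002 0.01" --pt "-1 -0.0007 -0.0012 0.003 0.015" --pt "-1 -0.0007 -0.0015 0.0035 0.02"

```text
time: 13.1
tool_pos: [0.6418, 0.0305, 0.1848]
ee_rot: [1.203, 1.571, -0.201]
wrist_force: [-2.3, 1.7, -4.5]
width: 0.0393
```

```bash
python3 st.py
```

```text
t 13.1 Fcab [ 2.12  1.88 -4.47] T [0.29 0.42 0.02] w 0.0393 cab [-0.1865 -0.0678  0.1848] tool [0.6418 0.0305 0.1848]
```

>>> send_rows --pt "-1 0 -0.0015 0.0035 0.02" --pt "-1 0 -0.0031 0.0069 0.04" --pt "-1 0 -0.0047 0.0103 0.06" --pt "-1 0 -0.0064 0.0137 0.08" --pt "-1 0 -0.0082 0.017 0.1"

```text
time: 13.52
tool_pos: [0.6366, 0.0119, 0.1848]
ee_rot: [1.239, 1.57, -0.266]
wrist_force: [-1.4, 1.4, -5.8]
width: 0.0393
```

```bash
python3 st.py
```

```text
t 13.5167 Fcab [ 1.69  1.12 -5.83] T [ 0.28  0.23 -0.  ] w 0.0393 cab [-0.2036 -0.0589  0.1848] tool [0.6366 0.0119 0.1848]
```

>>> send_rows --pt "-1 0 -0.0031 0.0069 0.04" --pt "-1 0 -0.0064 0.0137 0.08" --pt "-1 0 -0.01 0.0203 0.12" --pt "-1 0 -0.014 0.0268 0.16" --pt "-1 0 -0.0181 0.0331 0.2"

```text
time: 13.93
tool_pos: [0.621, -0.0226, 0.1849]
ee_rot: [1.444, 1.569, -0.262]
wrist_force: [0.8, 1.0, -5.2]
width: 0.0394
```

```bash
cat >> st.py <<'E'
R=Ro.from_euler('xyz',o["ee_rot"]).as_matrix()
print("Ftool",(R.T@f).round(2),"az",np.degrees(np.arctan2(R[1,1],R[0,1])).round(2),"dooraz est")
H=cab(-.106,.1032,0);r=(R.T@(o["tool_pos"]-H))[1:];print("rel tool yz",r.round(4))
E
python3 st.py
python3 - <<'E'
from h import *
from bench import robot
s=robot.snapshot("wrist");cv2.imwrite("pics/wrist8.png",s["image"][:,:,::-1])
E
```

```text
t 13.9333 Fcab [ 0.84 -1.02 -5.24] T [ 0.34  0.17 -0.03] w 0.0394 cab [-0.2342 -0.0365  0.1849] tool [ 0.621  -0.0226  0.1849]
Ftool [ 5.24  0.67 -1.14] az -7.76 dooraz est
rel tool yz [0.175  0.0738]
```

View pics/wrist8.png

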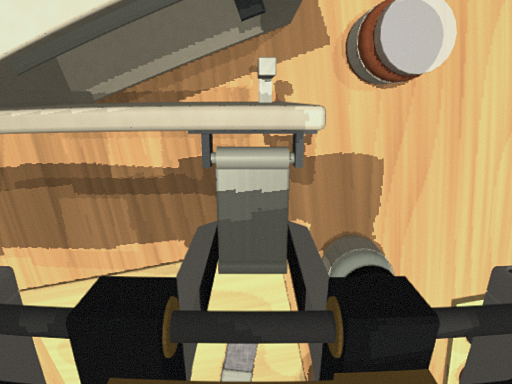

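>>> send_rows --pt "-1 0 -0.0047 0.0103 0.06" --pt "-1 0 -0.01 0.0203 0.12" --pt "-1 0 -0.016 0.03 0.18" --pt "-1 0 -0.0225 0.0393 0.24" --pt "-1 0 -0.0295 0.0481 0.3"

```text
time: 14.4
tool_pos: [0.5858, -0.0667, 0.185]
ee_rot: [1.584, 1.568, -0.422]
wrist_force: [1.9, 0.7, -5.9]
width: 0.0395
```

```bash
python3 st.py
```

```text
t 14.4 Fcab [ 0.29 -2.04 -5.86] T [ 0.15 -0.06 -0.  ] w 0.0395 cab [-0.2701  0.007   0.185 ] tool [ 0.5858 -0.0667  0.185 ]
Ftool [ 5.87  1.44 -1.46] az -24.95 dooraz est
rel tool yz [0.176  0.0736]
```

>>> send_rows --pt "-1 0 -0.0047 0.0103 0.06" --pt "-1 0 -0.01 0.0203 0.12" --pt "-1 0 -0.016 0.03 0.18" --pt "-1 0 -0.0225 0.0393 0.24" --pt "-1 0 -0.0295 0.0481 0.3"

```text
time: 14.82
tool_pos: [0.539, -0.0986, 0.1852]
ee_rot: [1.667, 1.566, -0.64]
wrist_force: [2.0, -0.9, -5.5]
width: 0.0394
```

```bash
python3 st.py
```

```text
t 14.8167 Fcab [-1.29 -1.73 -5.47] T [-0.02 -0.23 -0.02] w 0.0394 cab [-0.2916  0.0594  0.1852] tool [ 0.539  -0.0986  0.1852]
Ftool [ 5.48  2.03 -0.64] az -42.17 dooraz est
rel tool yz [0.1768 0.0734]
```

>>> send_rows --pt "-1 0 -0.0047 0.0103 0.06" --pt "-1 0 -0.01 0.0203 0.12" --pt "-1 0 -0.016 0.03 0.18" --pt "-1 0 -0.0225 0.0393 0.24" --pt "-1 0 -0.0295 0.0481 0.3"

```text
time: 15.23
tool_pos: [0.4847, -0.1152, 0.1853]
ee_rot: [1.75, 1.565, -0.857]
wrist_force: [1.8, -2.7, -5.2]
width: 0.0393
```

```bash
python3 st.py
python3 - <<'E'
from h import *
from bench import robot
s=robot.snapshot("scene");cv2.imwrite("pics/scene9.png",s["image"][:,:,::-1])
E
```

```text
t 15.2333 Fcab [-2.98 -1.2  -5.24] T [-0.26 -0.18 -0.15] w 0.0393 cab [-0.2966  0.116   0.1853] tool [ 0.4847 -0.1152  0.1853]
Ftool [ 5.26  3.18 -0.17] az -59.39 dooraz est
rel tool yz [0.1774 0.0731]
```

View pics/scene9.png

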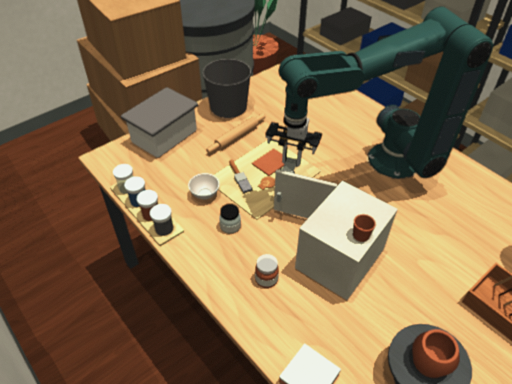

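>>> send_rows --pt "-1 0 -0.0056 0.012 0.07" --pt "-1 0 -0.012 0.0236 0.14" --pt "-1 0 -0.0191 0.0347 0.21" --pt "-1 0 -0.0271 0.0452 0.28" --pt "-1 0 -0.0333 0.0524 0.33"

```text
time: 15.7
tool_pos: [0.4221, -0.1138, 0.1854]
ee_rot: [1.767, 1.565, -1.17]
wrist_force: [0.1, -6.1, -5.7]
width: 0.0394
```

>>> send_rows --pt "-1 0 0 0 0" --pt "-1 0 0 0 0"

```text
time: 15.87
tool_pos: [0.4222, -0.1139, 0.1855]
ee_rot: [1.718, 1.564, -1.217]
wrist_force: [1.5, -6.3, -5.8]
width: 0.0389
```

```bash
python3 st.py
python3 - <<'E'
from h import *
from bench import robot
for n in ["top","wrist"]:
  s=robot.snapshot(n);cv2.imwrite(f"pics/{n}10.png",s["image"][:,:,::-1])
E
```

```text
t 15.8667 Fcab [-6.48 -0.16 -5.82] T [-0.71  0.15 -0.31] w 0.0389 cab [-0.2825  0.1769  0.1855] tool [ 0.4222 -0.1139  0.1855]
Ftool [ 5.86  6.44 -0.16] az -78.14 dooraz est
rel tool yz [0.1777 0.0734]
```

View pics/top10.png

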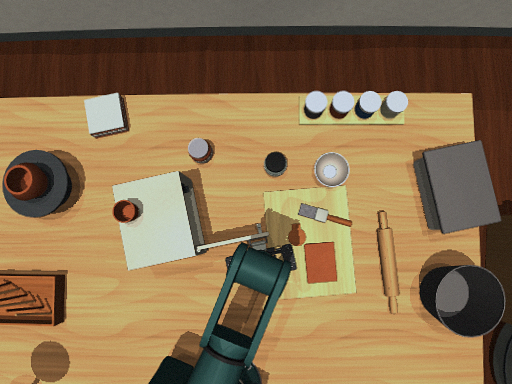

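View pics/wrist10.png

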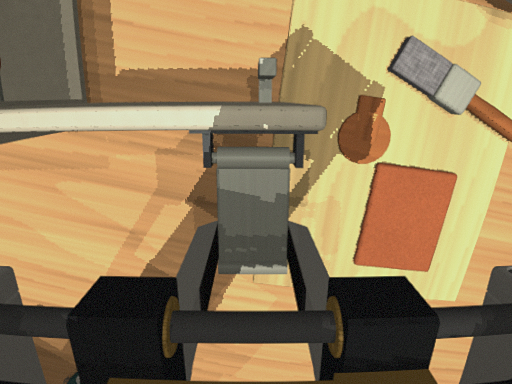

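>>> send_rows --pt "-1 0 0.0008 0 0" --pt "-1 0 0.0015 0 0" --pt "-1 0 0.0015 0 0"

```text
time: 16.22
tool_pos: [0.4228, -0.114, 0.1852]
ee_rot: [1.813, 1.568, -1.12]
wrist_force: [0.7, -5.0, -5.1]
width: 0.039
```

```bash
python3 st.py
```

```text
t 16.2167 Fcab [-5.08  0.31 -5.15] T [-0.67  0.02 -0.23] w 0.039 cab [-0.2827  0.1763  0.1852] tool [ 0.4228 -0.114   0.1852]
Ftool [5.16 5.06 0.32] az -78.06 dooraz est
rel tool yz [0.1772 0.0731]
```

>>> send_rows --pt "-0.05 0 0 0 0" --pt "0.2 0 0 0 0" --pt "0.5 0 0 0 0" --pt "0.5 0 0 0 0" --pt "0.5 0 0 0 0"

```text
time: 16.63
tool_pos: [0.4228, -0.1125, 0.1855]
ee_rot: [2.842, 1.569, -0.091]
wrist_force: [0.2, 0.5, 0.0]
width: 0.0674
```

```bash
python3 st.py
python3 - <<'E'
from h import *
from bench import robot
for n in ["wrist"]:
  s=robot.snapshot(n);cv2.imwrite(f"pics/{n}11.png",s["image"][:,:,::-1])
E
```

```text
t 16.6333 Fcab [ 0.5  -0.28  0.05] T [ 0.02  0.04 -0.01] w 0.0674 cab [-0.2813  0.176   0.1855] tool [ 0.4228 -0.1125  0.1855]
Ftool [-0.05 -0.5  -0.29] az -78.0 dooraz est
rel tool yz [0.1752 0.0729]
```

View pics/wrist11.png

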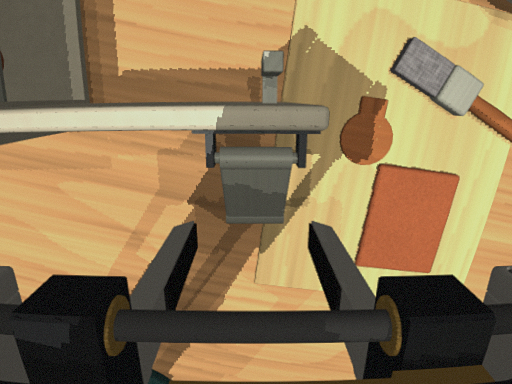

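The paddle has sprung back (lip at row 220) and the fingers are clear of it. Retreating straight up.

>>> send_rows --pt "0.5 -0.02 0 0.004 0" --pt "0.5 -0.045 0 0.008 0" --pt "0.5 -0.075 0 0.015 0" --pt "0.5 -0.11 0 0.03 0" --pt "0.5 -0.13 0 0.05 0"

```text
time: 17.1
tool_pos: [0.374, -0.1232, 0.3182]
ee_rot: [2.553, 1.566, -0.378]
wrist_force: [-0.0, -0.8, 0.4]
width: 0.0705
```

>>> send_rows --pt "0.5 0 0 0.02 0" --pt "0.5 0 0 0.03 0" --pt "0.5 0 0 0.03 0" --pt "0.5 0 0 0.03 0"

```text
time: 17.43
tool_pos: [0.344, -0.1292, 0.314]
ee_rot: [-1.497, 1.57, 1.853]
wrist_force: [-0.1, -0.4, -0.1]
width: 0.0701
```

```bash
python3 st.py
python3 - <<'E'
from h import *
from bench import robot
d0=pickle.load(open("s0.pkl","rb"))
for n in ["scene","top"]:
  s=robot.snapshot(n);cv2.imwrite(f"pics/{n}12.png",s["image"][:,:,::-1])
  df=cv2.absdiff(s["image"],d0[n]["image"]).max(2);cv2.imwrite(f"pics/{n}diff.png",df)
E
```

```text
t 17.4333 Fcab [-0.36  0.13 -0.09] T [ 0.04  0.   -0.01] w 0.0701 cab [-0.2814  0.2565  0.314 ] tool [ 0.344  -0.1292  0.314 ]
Ftool [0.09 0.36 0.13] az -78.07 dooraz est
rel tool yz [0.1751 0.1534]
```

View pics/top12.png

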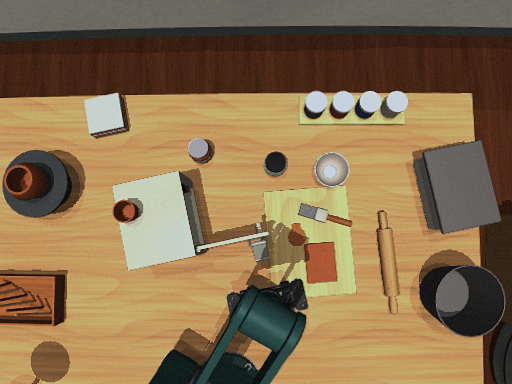

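View pics/scene12.png

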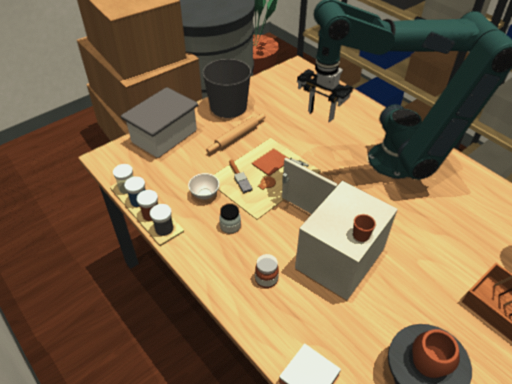

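View pics/scenediff.png

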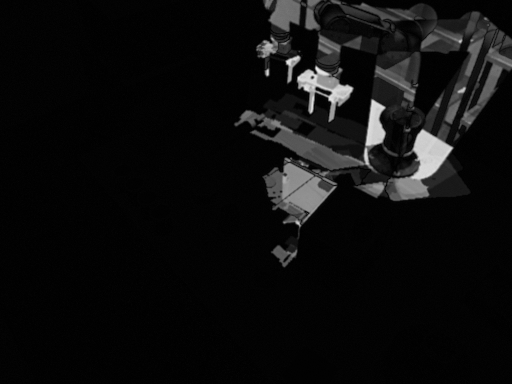

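Run:
```python
from h import *
from bench import robot
d0=pickle.load(open("s0.pkl","rb"))["top"]
a=onz(d0,197,249,.212);b=onz(d0,268,235,.212);v=(b-a)[:2];print(a,b,"door az",np.degrees(np.arctan2(v[1],v[0])),"-> open",11.9-np.degrees(np.arctan2(v[1],v[0])))
print(robot.close_job())
```

```text
[0.45255222 0.07032943 0.212     ] [ 0.49208131 -0.1330702   0.212     ] door az -79.00211339472175 -> open 90.90211339472175
the job is handed in; nothing more can be done
None
```

The damp cabinet's door is open at about 91° (measured in the top view), the paddle has sprung back, and the job is handed in at about 17.5 s.

- **Latch:** I pinched the paddle across its width and lifted it in small steps. At the stop the vertical wrist force jumped from about 11 N to 14.7 N. I then eased off about 3 mm.
- **Door:** I swung it along its hinge arc. The readings in the direction of pulling stayed at about 2 N, so the pawl was clear.
- **Early slip:** in the first lifting step the door was drawn out about 2–3 mm within its free play. I pushed it back in before lifting further. The force there stayed under 3 N.
- **Side load:** as the door neared the right angle, the force along its width rose to about 6 N. A small shift took it to 5 N, and it was gone after I let go.
- **Last checks:** the gripper touches nothing and the wrist force is about zero. Before-and-after difference of the scene-camera picture shows only the door, the arm and their shadows changed; the jars, bowl, rolling pin, brush and cup are unmoved. The rib stands clear of the door but lies partly in its shadow there, so I judged it by eye from the wrist pictures.
- **Disagreement:** the fingers' height put the paddle at about 0.8 rad at the stop. A wrist-camera estimate a little below the stop, carried forward, gave about 0.75 rad. I went by the felt force instead.

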